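# Pop the breaker hatch and reset the tripped breaker

### The job

One circuit of the bench's power distributor has tripped. Press the yellow thumb pad of the clear breaker hatch once, let the hatch spring up, and watch for a good second to see that it stays open by itself; do not push it shut again. Then reach in, push the one red reset button that stands proud fully home with a fingertip, and take the hand away, leaving the hatch open and the things lying around the work where they are, nothing picked up.

Things in the scene. Friction and masses are not known exactly. Their poses are not given: they have to be found in the camera images.
- dist_box: Power distributor fixed on the bench: black housing 270 (x) x 320 (y) x 115 mm high; slanted front with three blue flaps faces -x; carrying bar across the rear of the top at x = +98 mm, 41 mm tall. Origin: centre of the underside; x front to back, y left, z up. Recess in the top: x -68 to +24, y -70 to +70 mm; its floor, the breaker panel, lies 23 mm below the top, 92 mm above the bench.
- hatch (a joint): Hatch angle, rad: 0 shut and latched, -0.06 pressed in to its stop, +1.9 fully open, leaning back. Clear window in a grey frame, 105 x 156 x 8 mm, hinged at its rear edge. Push-push latch at the front edge: press it in 5 to 6 mm (2 to 3 N, to a hard stop) and let go; a damped spring swings it up and back in about 2 s and holds it open. Pressed shut and fully in again, it latches again.
- latch_pin (a joint): Sideways position of the little pin inside the latch, m (hidden, never touched). 0 = latched as at the start; goes to about +0.005 when the hatch is pressed in, and to about -0.011 as the hatch swings up, where it stays while the hatch is open.
- hatch_press (a point): Centre of the top of the yellow ribbed thumb pad (23 x 44 mm) at the middle of the hatch's front edge, 91 mm from the hinge: where to press, straight down. Moves with the hatch. When shut it is at x = -61, y = 0, z = 132.3 mm of the distributor, 17 mm above the housing's top.
- hatch_hinge (a point): Middle of the hatch's hinge line (along the distributor's y axis), at x = +30, y = 0, z = 127 mm of the distributor. The open hatch stands up and leans back from here, about 100 mm tall.
- reset_top (a point): Centre of the top of the one tripped reset button: red cap 16 mm across on a white stem, pressed straight down. It is in one of three places in a row on the panel, at x = -22 and y = -45, 0 or +45 mm of the distributor; the other two hold the same button already pressed in. Its top is 15.5 mm above the panel when tripped (107.5 mm above the bench), 8.5 mm when home.
- reset (a joint): Travel of the tripped reset button, m: 0 = tripped, standing proud, +0.007 = fully home (hard stop). It takes about 2.5 N to move and stays where it is left.
- tape_roll: Loose orange roll of tape, 60 mm across, 19 mm high, lying on the top of the distributor left of the hatch. Origin: centre of its underside.
- pliers: Loose pliers with blue handles, 180 mm long, 18 mm high, lying on the bench left of the distributor. Origin near the pivot, jaws to its +x.
- screw_bin: Loose white open plastic bin with screws, 90 x 130 x 55 mm, on the bench right of the distributor. Origin: centre of its underside.

How it is judged:
By the outcome, as a careful person would: the job done as asked, in the order asked, and still so for the second after the job is handed in, with the robot touching nothing.
It also fails if it takes over 42 s, if anything falls off the work surface, if the arm or the gripper's body presses on something with over 40 N, if the wrist force passes 120 N, or if a joint passes its speed limit or range.

### The arm

A 7-joint arm with a two-finger parallel gripper is mounted at the origin on the work surface. World frame = base frame: x ahead of the robot, y to its left, z up, the work surface at z = 0. Lengths are in m, angles in rad, forces in N, time in s.
With the tool pointing down it reaches from about 0.425 to 0.925 m from the base axis. Payload 6.8 kg.
Tool frame: the origin (TCP) lies midway between the tips of the shut fingers; the grasp point (between the pads) lies behind it (env.pinch_z is the z of the grasp point in the tool frame, in m); z points along the fingers, y is the direction in which the jaws open and shut (so a half turn about z gives the same grasp; the last joint's range is limited). The gripper opens to 88 mm and grips with 3 to 60 N. Pads are 20 mm wide; open, the fingers measure 115 mm over their backs; the gripper's body (75 mm by 178 mm) begins 61 mm behind the grasp point.
Start: joints at [-1.327, 0.477, 0.022, 1.555, -0.011, 1.109, -0.083], TCP at [0.233, 0.634, 0.223] pointing down, gripper open.
Joint ranges: [-2.96, 2.96], [-0.34, 2.1], [-1.41, 1.46], [0.24, 2.44], [-1.37, 4.51], [0.17, 1.92], [-2.96, 2.96]. Speed limits (rad/s): [2.39, 2.39, 3.14, 3.14, 3.14, 3.14, 3.14].

### API

Orientations are given as a unit quaternion [x, y, z, w].
In Python, from bench import get_obs, read_camera, env gives the robot as it stands.
- The arm moves only by the tool jog_arm, never from a script. Its arguments are lists of equal length, an entry for each row: "delta_pos": the shift along the world's x, y, z in m, a list of three; "turn": the turn, a rotation vector about the world's x, y, z in rad, a list of three; "hand": the opening, from 0 (shut) to 1 (fully open). A call has 1 to 10 rows; each row is the pose to reach, as a shift and turn from the pose measured when the call began; what a row does not reach only later rows make up. A row lasts 1/12 s, in which the tool goes at most 41.7 mm and 7.16 degrees, less where a joint would pass 70% of its speed; a pose out of reach is approached as far as the arm can. A call with a gripper value outside its range is refused whole. The fingers move at their own pace and stop on an object; the grip force is fixed at half the most. Time passes only in rows, so rows that repeat a pose let the fingers close. It gives the time, the measured TCP pose, the force and the opening at its end, in the units of the state.
- get_obs(): the state, without advancing time (a new reading comes with each control period).
- read_camera(name): name is "scene" or "top"; returns a dict with "color" (400x640x3 uint8, red, green, blue), "camera_matrix" (3x3 intrinsics, pixels), "k1" (the pictures are not rectified: a ray, as slopes to the right and down, at radius r is drawn at 1 + k1 r^2 times it, then the intrinsics apply), "origin" and "attitude" of the camera in the world. Camera axes: x right, y down, z forward; pixel columns grow to the right and rows downward; lengths in m; the calibration is good to about 2 mm. A picture is of the moment at which its call begins. There is no depth.
- env.hand_in(): hands the job in, once; it reports no verdict.
The state is a dict: "time": time; "q": joint angles; "qd": joint speeds; "tau": joint torques, N m; "eef_pos": TCP position; "tool_rot": TCP orientation; "wrist_force": force on the tool from outside, world axes, zero at the start; "torque": the same for the moment, N m; "opening": finger opening in m.
Only numpy, scipy, OpenCV 4.12 (cv2) and the standard library are available. Lean on these libraries where they do the work, as an engineer would, in place of code of your own. Each camera call takes 0.05 s, during which the arm holds its last target. There are 200 camera calls.

## Working session

There is one attempt and no reset: what is moved stays moved. The work goes in short steps, Python scripts to look and compute and a tool call to move; the robot and the scene stay as the last step left them, time stands still between calls to the robot, and variables do not carry over. Pictures are saved under pics/ and viewed, about 8 in all and at most 12, crops included, and the job is handed in when it is done.

Besides the shell and the picture viewer there is one more tool, called after "Emit:" by a JSON object that holds its "op" and its "data". jog_arm: Moves the arm, as the interface text tells. Its arguments: {"type":"object","properties":{"delta_pos":{"type":"array"},"turn":{"type":"array"},"hand":{"type":"array"}},"required":["delta_pos","turn","hand"]}

```bash
mkdir -p pics
cat > h.py <<'E'
import numpy as np, cv2
from bench import get_obs, read_camera, env
from scipy.spatial.transform import Rotation as R
def shot(n,fn):
    c=read_camera(n); cv2.imwrite('pics/'+fn,c['color'][:,:,::-1]); return c
def att(c):
    a=np.array(c['attitude'],float)
    return a if a.shape==(3,3) else R.from_quat(a).as_matrix()
def dist(c): return np.array([c['k1'],0,0,0],float)
def cast(c,uv,z):
    p=cv2.undistortPointsIter(np.array(uv,float).reshape(-1,1,2),np.array(c['camera_matrix']),dist(c),None,None,(3,100,1e-10)).reshape(-1,2)
    d=np.c_[p,np.ones(len(p))]@att(c).T; o=np.array(c['origin'])
    return o+d*((z-o[2])/d[:,2])[:,None]
def proj(c,P):
    Rm=att(c); t=-Rm.T@np.array(c['origin'])
    return cv2.projectPoints(np.array(P,float).reshape(-1,3),cv2.Rodrigues(Rm.T)[0],t,np.array(c['camera_matrix']),dist(c))[0].reshape(-1,2)
E
python3 - <<'E'
from h import *
for n in('scene','top'):
    c=shot(n,n+'1.png'); print(n,c['camera_matrix'],c['k1'],c['origin'],c['attitude'])
o=get_obs(); print(o)
E
```

```text
scene [[405.71380142   0.         320.01627909]
 [  0.         405.71380142 193.47799116]
 [  0.           0.           1.        ]] -0.012271906930925891 [0.84467642 0.40675903 0.84467466] [ 0.29973641  0.91827986 -0.24625646 -0.07923352]
top [[395.36808276   0.         324.18871442]
 [  0.         395.36808276 198.40654365]
 [  0.           0.           1.        ]] -0.05866790651271321 [0.49869939 0.03900528 1.02949795] [-0.6948797   0.71765615 -0.0161782   0.043013  ]
{'time': 0.1, 'q': array([-1.32709368,  0.47770913,  0.02235581,  1.55629992, -0.01150049,
        1.10928553, -0.08309205]), 'qd': array([ 3.64127488e-04, -4.05870076e-03,  6.37597821e-04, -1.21894182e-03,
        7.90466322e-04,  1.48281259e-05,  1.15915754e-04]), 'tau': array([ 5.45532763e-03, -5.84094357e+01,  1.54055648e+00, -2.73314148e+01,
       -5.41761762e-02,  1.31398826e-02,  6.09097788e-05]), 'eef_pos': array([0.23243724, 0.63316893, 0.221807  ]), 'tool_rot': array([ 1.74987395e-01,  9.84570359e-01, -7.82832036e-04, -7.88232643e-05]), 'wrist_force': array([ 0.45743178, -1.07663753,  0.38827641]), 'torque': array([ 0.08818556, -0.02438436, -0.04841658]), 'opening': 0.08745843837850449}
```

View pics/top1.png

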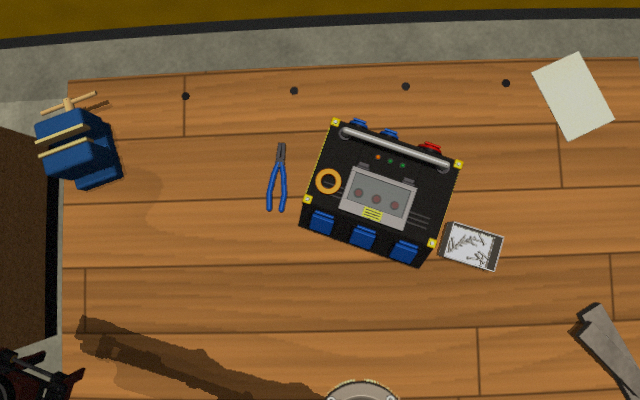

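View pics/scene1.png

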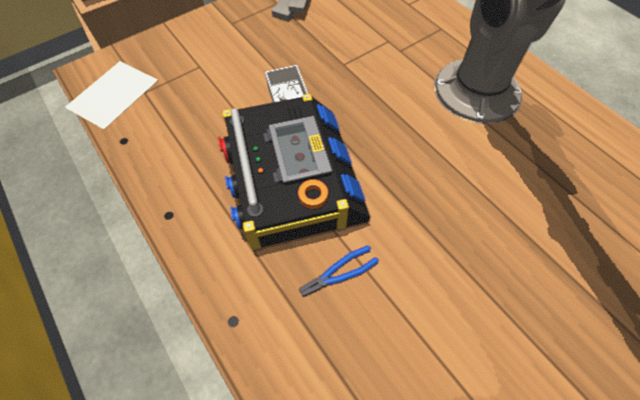

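Top view: distributor at about (380,190), yellow pad (372,214), three red buttons (358,192), (376,199), (394,205), tape (328,181), bin (470,246), pliers (277,178). The scene view shows the pad at (316,143). The arm is clear of the box.

```bash
cat > m.py <<'E'
from h import *
def blobs(c,lo,hi,roi,amin=15):
    x0,y0,x1,y1=roi; h=cv2.cvtColor(c['color'],cv2.COLOR_RGB2HSV)[y0:y1,x0:x1]
    m=cv2.inRange(h,lo,hi); n,l,s,ce=cv2.connectedComponentsWithStats(m)
    return [(ce[i]+[x0,y0],s[i,4]) for i in range(1,n) if s[i,4]>=amin]
E
python3 - <<'E'
from m import *
t=read_camera('top'); s=read_camera('scene')
Y=((22,120,120),(35,255,255))
bt=blobs(t,*Y,(295,110,470,260),8); bs=blobs(s,*Y,(210,90,370,250),8)
print('top'); 
for p,a in bt: print(p.round(1),a,cast(t,p,.115)[0].round(4),cast(t,p,.1323)[0].round(4))
print('scene')
for p,a in bs: print(p.round(1),a,cast(s,p,.115)[0].round(4),cast(s,p,.1323)[0].round(4))
print('red')
for c,r in((t,(345,180,410,220)),(s,(275,125,325,180))):
  for p,a in blobs(c,(0,60,50),(12,255,255),r,8)+blobs(c,(168,60,50),(180,255,255),r,8): print(p.round(1),a,cast(c,p,.1005)[0].round(4),cast(c,p,.1075)[0].round(4))
a=cv2.resize(t['color'][105:275,295:475],None,fx=3.3,fy=3.3,interpolation=cv2.INTER_CUBIC)[:,:600]
b=cv2.resize(s['color'][110:190,260:340],None,fx=5,fy=5,interpolation=cv2.INTER_CUBIC)
im=np.zeros((600,800,3),np.uint8); a=cv2.resize(a,(400,378)); im[:378,:400]=a; im[:400,400:]=b
cv2.imwrite('pics/c2.png',im[:400,:,::-1])
E
```

```text
top
[334.9 121.6] 57 [0.7574 0.0417 0.115 ] [0.7525 0.0417 0.1323]
[323.9 141.6] 10 [0.7102 0.0692 0.115 ] [0.7062 0.0686 0.1323]
[317.9 157.9] 14 [0.672  0.0843 0.115 ] [0.6687 0.0835 0.1323]
[458.  163.6] 60 [ 0.6466 -0.2412  0.115 ] [ 0.6438 -0.2359  0.1323]
[307.3 187.5] 13 [0.6028 0.1112 0.115 ] [0.6008 0.1098 0.1323]
[307.2 198.4] 60 [0.5773 0.1122 0.115 ] [0.5758 0.1108 0.1323]
[372.  213.7] 164 [ 0.5369 -0.0366  0.115 ] [ 0.5362 -0.0352  0.1323]
[431.5 242.7] 65 [ 0.466  -0.1699  0.115 ] [ 0.4666 -0.166   0.1323]
scene
[306.7  97.2] 42 [ 0.4658 -0.1693  0.115 ] [ 0.4748 -0.1557  0.1323]
[226.5 112.8] 39 [ 0.6461 -0.2407  0.115 ] [ 0.6509 -0.2254  0.1323]
[316.1 142.9] 174 [ 0.5277 -0.0451  0.115 ] [ 0.5352 -0.0344  0.1323]
[342.2 204. ] 84 [0.5757 0.1126 0.115 ] [0.5821 0.1195 0.1323]
[297.1 222.2] 249 [0.6738 0.0922 0.115 ] [0.6778 0.0997 0.1323]
[248.4 226.1] 92 [0.7566 0.0422 0.115 ] [0.7587 0.0509 0.1323]
red
[358.1 192.3] 33 [ 0.589  -0.0072  0.1005] [ 0.5883 -0.0069  0.1075]
[376.2 198.7] 32 [ 0.5724 -0.0491  0.1005] [ 0.5718 -0.0484  0.1075]
[394.6 204.8] 33 [ 0.5567 -0.0916  0.1005] [ 0.5563 -0.0906  0.1075]
[294.8 137.9] 21 [ 0.5526 -0.0945  0.1005] [ 0.5554 -0.0898  0.1075]
[299.3 155.1] 19 [ 0.5717 -0.0486  0.1005] [ 0.5743 -0.0443  0.1075]
[303.4 170.1] 11 [ 0.5874 -0.0103  0.1005] [ 0.5898 -0.0064  0.1075]
```

View pics/c2.png

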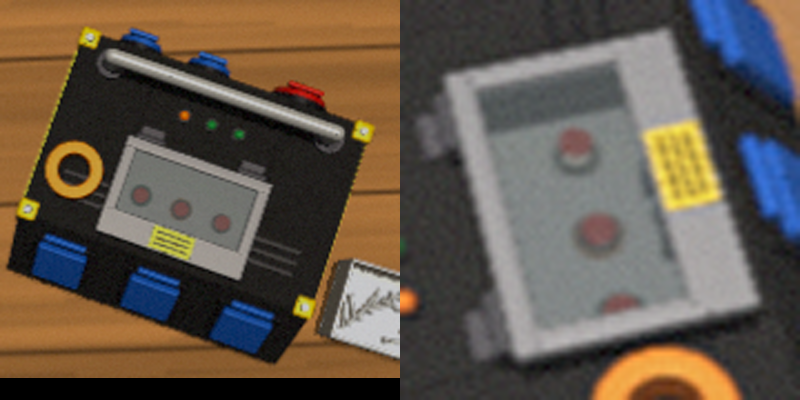

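Triangulation agrees between the views: pad at (0.536, -0.035, 0.132), box yaw about -21.3°, and the right-hand button (y=-45) is the proud one (its views agree at z=0.1075: (0.556,-0.090)). The tool's jaw axis is already within about 1° of the box's y axis, so no turn is needed.

Emit:
{"op": "jog_arm", "data": {"delta_pos": [[0.015,-0.033,0.02],[0.03,-0.066,0.03],[0.045,-0.1,0.03],[0.06,-0.133,0.03],[0.076,-0.167,0.03],[0.091,-0.2,0.03],[0.106,-0.234,0.03],[0.121,-0.267,0.03],[0.137,-0.3,0.03],[0.152,-0.334,0.03]], "turn": [[0,0,0],[0,0,0],[0,0,0],[0,0,0],[0,0,0],[0,0,0],[0,0,0],[0,0,0],[0,0,0],[0,0,0]], "hand": [0,0,0,0,0,0,0,0,0,0]}}

```text
time: 1.03
eef_pos: [0.3849, 0.2977, 0.2522]
tool_rot: [0.175, 0.985, -0.0, -0.0]
wrist_force: [1.1, 0.2, 0.2]
opening: 0.0245
```

Emit:
{"op": "jog_arm", "data": {"delta_pos": [[0.015,-0.033,0.0],[0.03,-0.066,0.0],[0.045,-0.1,0.0],[0.06,-0.133,0.0],[0.075,-0.167,0.0],[0.09,-0.2,0.0],[0.106,-0.234,-0.01],[0.121,-0.267,-0.02],[0.136,-0.3,-0.04],[0.151,-0.333,-0.06]], "turn": [[0,0,0],[0,0,0],[0,0,0],[0,0,0],[0,0,0],[0,0,0],[0,0,0],[0,0,0],[0,0,0],[0,0,0]], "hand": [0,0,0,0,0,0,0,0,0,0]}}

```text
time: 1.87
eef_pos: [0.5369, -0.0369, 0.1921]
tool_rot: [0.175, 0.985, 0.0, 0.001]
wrist_force: [1.6, 0.4, -0.2]
opening: 0.0005
```

Emit:
{"op": "jog_arm", "data": {"delta_pos": [[-0.001,0.001,-0.02],[-0.001,0.001,-0.04],[-0.001,0.001,-0.045],[-0.001,0.001,-0.045]], "turn": [[0,0,0],[0,0,0],[0,0,0],[0,0,0]], "hand": [0,0,0,0]}}

```text
time: 2.2
eef_pos: [0.5347, -0.0358, 0.1458]
tool_rot: [0.175, 0.985, -0.0, -0.001]
wrist_force: [-0.6, 0.1, -0.5]
opening: 0.0006
```

Run:
```python
from h import *
s=shot('scene','s3.png'); o=get_obs(); print(o['eef_pos'],proj(s,[o['eef_pos']]), o['wrist_force'],env.pinch_z)
im=cv2.resize(s['color'][60:240,200:400],None,fx=3,fy=3,interpolation=cv2.INTER_CUBIC); cv2.imwrite('pics/s3c.png',im[:,:,::-1])
```

```text
[ 0.53565992 -0.03563687  0.14703022] [[315.50742061 138.41193113]] [-0.42405921 -0.54947719  0.65111969] -0.0187
```

View pics/s3c.png

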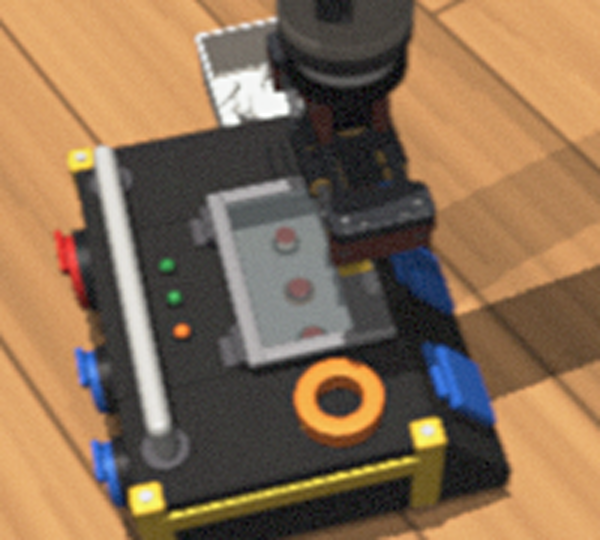

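The fingers are over the pad at crop (355,265), with the hand clear of the tape and bar. Now I press gently.

Emit:
{"op": "jog_arm", "data": {"delta_pos": [[0,0,-0.01],[0,0,-0.014],[0,0,-0.017],[0,0,-0.019],[0,0,-0.02],[0,0,-0.021],[0,0,-0.021]], "turn": [[0,0,0],[0,0,0],[0,0,0],[0,0,0],[0,0,0],[0,0,0],[0,0,0]], "hand": [0,0,0,0,0,0,0]}}

```text
time: 2.83
eef_pos: [0.536, -0.0349, 0.1267]
tool_rot: [0.174, 0.985, 0.0, 0.001]
wrist_force: [-2.3, 2.4, 7.3]
opening: 0.0005
```

Force of 7 N at the expected stop height (0.1267): it is against the stop. A hair more, then I retract up and toward the front.

Emit:
{"op": "jog_arm", "data": {"delta_pos": [[0,0,-0.001],[0,0,-0.001],[0,0,0.02],[-0.01,0.004,0.05],[-0.025,0.01,0.08],[-0.04,0.015,0.11],[-0.05,0.02,0.14],[-0.05,0.02,0.17],[-0.05,0.02,0.18],[-0.05,0.02,0.18]], "turn": [[0,0,0],[0,0,0],[0,0,0],[0,0,0],[0,0,0],[0,0,0],[0,0,0],[0,0,0],[0,0,0],[0,0,0]], "hand": [0,0,0,0,0,0,0,0,0,0]}}

```text
time: 3.67
eef_pos: [0.4875, -0.015, 0.3094]
tool_rot: [0.174, 0.985, 0.002, 0.003]
wrist_force: [0.6, 0.7, -1.3]
opening: 0.0004
```

Emit:
{"op": "jog_arm", "data": {"delta_pos": [[0,0,0],[0,0,0],[0,0,0],[0,0,0],[0,0,0],[0,0,0],[0,0,0],[0,0,0],[0,0,0],[0,0,0]], "turn": [[0,0,0],[0,0,0],[0,0,0],[0,0,0],[0,0,0],[0,0,0],[0,0,0],[0,0,0],[0,0,0],[0,0,0]], "hand": [0,0,0,0,0,0,0,0,0,0]}}

```text
time: 4.5
eef_pos: [0.4876, -0.015, 0.3094]
tool_rot: [0.174, 0.985, 0.002, 0.003]
wrist_force: [0.5, -1.6, -0.3]
opening: 0.0003
```

Emit:
{"op": "jog_arm", "data": {"delta_pos": [[0,0,0],[0,0,0],[0,0,0],[0,0,0],[0,0,0],[0,0,0],[0,0,0],[0,0,0],[0,0,0],[0,0,0]], "turn": [[0,0,0],[0,0,0],[0,0,0],[0,0,0],[0,0,0],[0,0,0],[0,0,0],[0,0,0],[0,0,0],[0,0,0]], "hand": [0,0,0,0,0,0,0,0,0,0]}}

```text
time: 5.33
eef_pos: [0.4875, -0.015, 0.3094]
tool_rot: [0.174, 0.985, 0.002, 0.003]
wrist_force: [-0.2, -0.2, -0.6]
opening: 0.0007
```

Run:
```python
from h import *
s=shot('scene','s4.png'); o=get_obs(); print(o['time'],o['eef_pos'],o['wrist_force'])
im=cv2.resize(s['color'][60:240,200:400],None,fx=3,fy=3,interpolation=cv2.INTER_CUBIC); cv2.imwrite('pics/s4c.png',im[:,:,::-1])
```

```text
5.3833 [ 0.48754136 -0.0150338   0.30940139] [-0.24467317 -0.07959525 -0.11179516]
```

View pics/s4c.png

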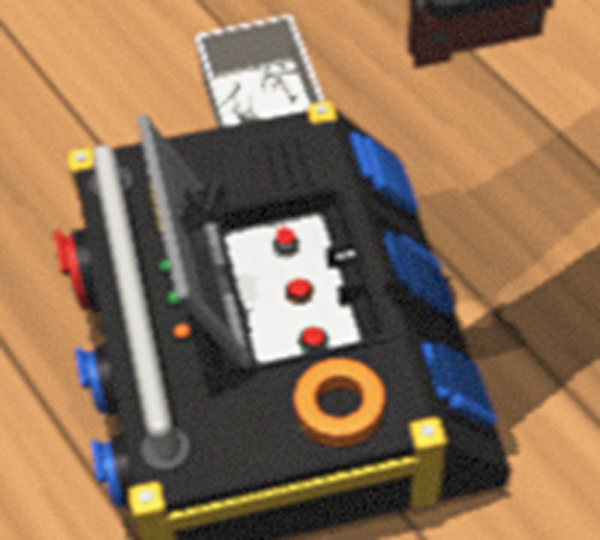

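The hatch stands open and leans back, its edge from crop (150,120) to (245,360). The far-right button (285,240) shows the stem shadow of a proud cap. Now I watch for more than a second.

Emit:
{"op": "jog_arm", "data": {"delta_pos": [[0,0,0],[0,0,0],[0,0,0],[0,0,0],[0,0,0],[0,0,0],[0,0,0],[0,0,0],[0,0,0],[0,0,0]], "turn": [[0,0,0],[0,0,0],[0,0,0],[0,0,0],[0,0,0],[0,0,0],[0,0,0],[0,0,0],[0,0,0],[0,0,0]], "hand": [0,0,0,0,0,0,0,0,0,0]}}

```text
time: 6.22
eef_pos: [0.4875, -0.0151, 0.3094]
tool_rot: [0.174, 0.985, 0.002, 0.003]
wrist_force: [-0.4, 0.4, -0.4]
opening: 0.0004
```

Emit:
{"op": "jog_arm", "data": {"delta_pos": [[0,0,0],[0,0,0],[0,0,0],[0,0,0],[0,0,0],[0,0,0],[0,0,0],[0,0,0],[0,0,0],[0,0,0]], "turn": [[0,0,0],[0,0,0],[0,0,0],[0,0,0],[0,0,0],[0,0,0],[0,0,0],[0,0,0],[0,0,0],[0,0,0]], "hand": [0,0,0,0,0,0,0,0,0,0]}}

```text
time: 7.05
eef_pos: [0.4875, -0.015, 0.3094]
tool_rot: [0.174, 0.985, 0.002, 0.003]
wrist_force: [-0.4, 0.2, -0.4]
opening: 0.0004
```

Run:
```python
from m import *
s=shot('scene','s5.png'); t=shot('top','t5.png'); o=get_obs(); print(o['time'],o['eef_pos'])
for c,r in((t,(345,180,410,220)),(s,(275,125,325,180))):
  for p,a in blobs(c,(0,110,90),(9,255,255),r,8)+blobs(c,(172,110,90),(180,255,255),r,8): print(p.round(1),a,cast(c,p,.1005)[0].round(4),cast(c,p,.1075)[0].round(4))
a=cv2.resize(t['color'][120:270,310:450],(400,428),interpolation=cv2.INTER_CUBIC)
b=cv2.resize(s['color'][80:200,230:342],(400,428),interpolation=cv2.INTER_CUBIC)
cv2.imwrite('pics/c5.png',np.hstack([a,b])[:,:,::-1])
```

```text
7.15 [ 0.48752325 -0.01504476  0.30938472]
[358.  192.3] 41 [ 0.5891 -0.0069  0.1005] [ 0.5884 -0.0065  0.1075]
[376.  198.1] 33 [ 0.5738 -0.0487  0.1005] [ 0.5733 -0.048   0.1075]
[294.5 138.3] 30 [ 0.5539 -0.0939  0.1005] [ 0.5566 -0.0892  0.1075]
[299.3 155.5] 38 [ 0.5724 -0.0477  0.1005] [ 0.575  -0.0434  0.1075]
[303.9 171.9] 39 [ 0.5892 -0.0058  0.1005] [ 0.5916 -0.0019  0.1075]
```

View pics/c5.png

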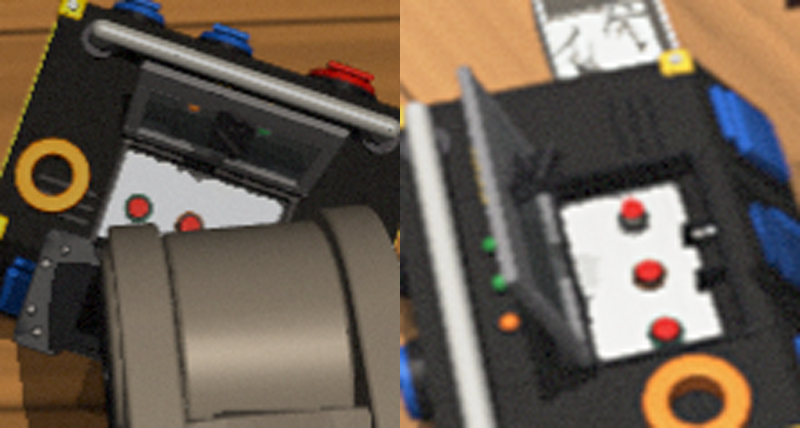

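The hatch has stayed open for about 3.4 s since release. The left and middle buttons agree between views at home height. The right one is proud at (0.556,-0.090). I go over it next.

Emit:
{"op": "jog_arm", "data": {"delta_pos": [[0.02,-0.025,-0.01],[0.045,-0.05,-0.02],[0.069,-0.075,-0.03],[0.069,-0.075,-0.06],[0.069,-0.075,-0.09],[0.069,-0.075,-0.12],[0.069,-0.075,-0.15],[0.069,-0.075,-0.175],[0.069,-0.075,-0.185],[0.069,-0.075,-0.185]], "turn": [[0,0,0],[0,0,0],[0,0,0],[0,0,0],[0,0,0],[0,0,0],[0,0,0],[0,0,0],[0,0,0],[0,0,0]], "hand": [0,0,0,0,0,0,0,0,0,0]}}

```text
time: 7.98
eef_pos: [0.5549, -0.0898, 0.1222]
tool_rot: [0.174, 0.985, 0.001, 0.001]
wrist_force: [-0.7, 1.3, -0.4]
opening: 0.0006
```

Run:
```python
from h import *
s=shot('scene','s6.png'); o=get_obs(); print(o['eef_pos'],o['wrist_force'])
im=cv2.resize(s['color'][80:200,230:350],(600,600),interpolation=cv2.INTER_CUBIC); cv2.imwrite('pics/s6c.png',im[:,:,::-1])
```

```text
[ 0.55624112 -0.09007231  0.1240514 ] [0.16846892 0.28922364 0.76308524]
```

View pics/s6c.png

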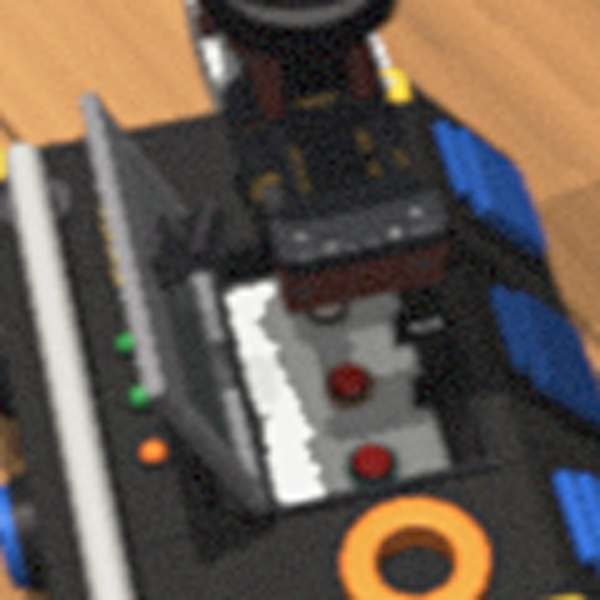

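The fingers are over the right button (crop 325,305), and the hatch is clear of the hand. Pushing down.

Emit:
{"op": "jog_arm", "data": {"delta_pos": [[0,0,-0.012],[0,0,-0.016],[0,0,-0.019],[0,0,-0.021],[0,0,-0.023],[0,0,-0.024],[0,0,-0.0245],[0,0,-0.0245]], "turn": [[0,0,0],[0,0,0],[0,0,0],[0,0,0],[0,0,0],[0,0,0],[0,0,0],[0,0,0]], "hand": [0,0,0,0,0,0,0,0]}}

```text
time: 8.7
eef_pos: [0.557, -0.0901, 0.1008]
tool_rot: [0.174, 0.985, 0.002, 0.003]
wrist_force: [-1.9, 1.2, 10.1]
opening: 0.0003
```

Emit:
{"op": "jog_arm", "data": {"delta_pos": [[0,0,-0.001],[0,0,-0.0015],[0,0,-0.0015]], "turn": [[0,0,0],[0,0,0],[0,0,0]], "hand": [0,0,0]}}

```text
time: 8.95
eef_pos: [0.5571, -0.09, 0.1007]
tool_rot: [0.174, 0.985, 0.002, 0.003]
wrist_force: [-4.1, 0.8, 13.0]
opening: 0.0005
```

The button is at its hard stop: z does not change while the force rises to 13 N. Retracting up, then forward and left, away from the box and out of the cameras' view of the panel.

Emit:
{"op": "jog_arm", "data": {"delta_pos": [[0,0,0.03],[0,0,0.06],[0,0,0.09],[0,0,0.12],[0,0,0.155],[-0.01,0.02,0.18],[-0.03,0.05,0.19],[-0.05,0.085,0.2],[-0.065,0.12,0.2],[-0.08,0.155,0.2]], "turn": [[0,0,0],[0,0,0],[0,0,0],[0,0,0],[0,0,0],[0,0,0],[0,0,0],[0,0,0],[0,0,0],[0,0,0]], "hand": [0,0,0,0,0,0,0,0,0,0]}}

```text
time: 9.78
eef_pos: [0.4761, 0.066, 0.3017]
tool_rot: [0.175, 0.985, 0.003, 0.004]
wrist_force: [0.4, 0.9, -0.7]
opening: 0.0008
```

Emit:
{"op": "jog_arm", "data": {"delta_pos": [[-0.015,0.035,0],[-0.03,0.07,0],[-0.045,0.105,0],[-0.06,0.14,0],[-0.075,0.175,0],[-0.09,0.21,0],[-0.09,0.21,0],[-0.09,0.21,0]], "turn": [[0,0,0],[0,0,0],[0,0,0],[0,0,0],[0,0,0],[0,0,0],[0,0,0],[0,0,0]], "hand": [0,0,0,0,0,0,0,0]}}

```text
time: 10.45
eef_pos: [0.3849, 0.2776, 0.3014]
tool_rot: [0.173, 0.985, 0.003, 0.004]
wrist_force: [0.4, -1.5, 0.2]
opening: 0.0001
```

Run:
```python
from m import *
s=shot('scene','s7.png'); t=shot('top','t7.png'); o=get_obs(); print(o['time'],o['eef_pos'],o['wrist_force'])
for c,r in((t,(345,180,410,220)),(s,(275,125,325,180))):
  for p,a in blobs(c,(0,110,70),(9,255,255),r,8)+blobs(c,(172,110,70),(180,255,255),r,8): print(p.round(1),a,cast(c,p,.1005)[0].round(4),cast(c,p,.1075)[0].round(4))
a=cv2.resize(t['color'][110:280,250:510],(400,262),interpolation=cv2.INTER_CUBIC)
b=cv2.resize(s['color'][60:310,210:390],(400,556),interpolation=cv2.INTER_CUBIC)
im=np.zeros((556,800,3),np.uint8); im[:262,:400]=a; im[:,400:]=b
cv2.imwrite('pics/c7.png',im[:,:,::-1])
```

```text
10.55 [0.38644488 0.27494072 0.30150242] [ 0.28806075 -0.37203713  0.26721462]
[357.9 192.2] 42 [ 0.5893 -0.0068  0.1005] [ 0.5886 -0.0065  0.1075]
[376.  198.7] 40 [ 0.5725 -0.0487  0.1005] [ 0.572  -0.048   0.1075]
[394.1 205. ] 39 [ 0.5563 -0.0904  0.1005] [ 0.5558 -0.0894  0.1075]
[294.9 140.2] 34 [ 0.5561 -0.0888  0.1005] [ 0.5589 -0.0841  0.1075]
[299.2 155.7] 41 [ 0.5728 -0.0474  0.1005] [ 0.5753 -0.0431  0.1075]
[304. 172.] 41 [ 0.5891 -0.0054  0.1005] [ 0.5915 -0.0015  0.1075]
```

View pics/c7.png

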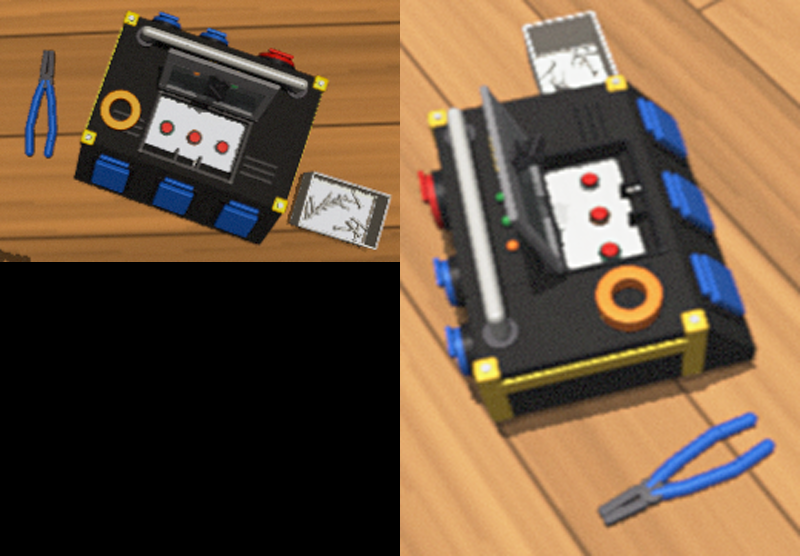

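All three buttons now agree between the two views at home height (z=0.1005). The hatch is open, and the tape, pliers and bin look unmoved. Handing in.

```bash
python3 -c "
from bench import env
print(env.hand_in())"
```

```text
the job is handed in; nothing more can be done
None
```

The tripped button is reset and the hatch is open. I handed the job in at about 10.6 s of the 42 s allowed.

- **Hatch:** I pressed the yellow pad once, and the fingertips met its stop at z = 0.127 m with about 7 N. The hatch sprang up and I watched it for more than a second; pictures at 5.4 s, 7.1 s and 10.5 s all show it open.
- **Button:** The proud one was the right-hand button (y = -45 mm). I pushed it with the closed fingertips until the height stopped changing at z = 0.1007 m while the force rose to 13 N.
- **Last checks:** With the hand withdrawn, all three caps look alike and the two camera views agree within about 2 mm at the home height. The hatch is still open, and by eye the tape, pliers and bin are where they were. The wrist force was back near zero, and no check failed or disagreed.

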